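Tip a used tube into the lidded bench bin with its lever

TASK

Throw away the used tube: with your fingertips push the bin's front lever all the way down so that the lid lifts, and keep it down until the tube has rolled off the side chute into the bin. Then let the lever come up slowly under your fingers until the lid is fully shut, so that the lid does not slam, and move clear. Work only through the lever - do not touch the tube or the lid, and leave the other things on the bench where they stand.

Things in the scene. Friction and masses are not known exactly. Their poses are not given: they have to be found in the camera images.
- bin: White bench waste bin, fixed: 200 (its x) by 180 (its y) by 130 mm high, 5 mm walls, origin at the centre of its underside on the bench. Lever on its -x (front) side, lid hinged along the top of its +x side. A sloping dark steel chute with low rims hangs on its +y side, reaching 160 mm from the bin's middle and 187 mm above the bench.
- lever_pad (a point): Centre of the top face of the lever's black rubber pad, 45 mm (bin x) by 60 mm wide, 10 mm thick, 214 mm in front of the bin's origin. At rest about 106 mm above the bench, its outer end tilted up 0.2 rad; pushed right down about 59 mm above the bench, tilted down 0.25 rad; it moves almost straight down. Nothing is under it.
- lever (a joint): Lever angle, rad: 0 at rest (up), 0.45 fully down at its stop. Steel arm pivoted on the bin's front, 112 mm before the bin's origin and 80 mm up. Lid angle = 2.2 x lever angle. No spring: the lid's weight raises the lever, pressing on the finger with about 4 to 10 N; let go, the lid slams.
- lid (a joint): Lid angle in rad: 0 shut, about 1.0 fully open. Steel lid, 206 by 182 mm with 20 mm raised edges, its top 153 mm above the bench when shut; its front edge rises to about 310 mm when open.
- lid_front (a point): Middle of the top of the lid's front edge (the edge nearer the lever).
- tube: Used sample tube: white cylinder, 18 mm diameter, 88 mm long, grey cap at one end, about 25 g; origin at its middle, x along its length. It lies on the chute parallel to the bin's x, held back only by the lid's raised side edge, and rolls in by itself once the lid is up. In the bin its middle is under 60 mm above the bench.
- reagent_bottle: Small amber bottle, 64 mm in diameter, 125 mm tall, origin at the centre of its underside; a bystander.
- jar: Glass jar, 60 mm in diameter, 85 mm tall, origin at the centre of its underside; a bystander.
- tube_rack: White tube rack block, 70 by 110 by 45 mm tall with fifteen holes, origin at the centre of its underside; a bystander.
There are look-alikes about, which are no part of the job. What is shaped like the tube but brown or red is not meant.

How it is judged:
By the outcome, as a careful person would: the job done as asked, in the order asked, and still so for the second after the job is handed in, with the robot touching nothing.
It also fails if it takes over 40 s, if anything falls off the work surface, if the arm or the gripper's body presses on something with over 40 N, if the wrist force passes 120 N, or if a joint passes its speed limit or range.

ROBOT

A 6-joint arm with a two-finger parallel gripper is mounted at the origin on the work surface. World frame = base frame: x ahead of the robot, y to its left, z up, the work surface at z = 0. Lengths are in m, angles in rad, forces in N, time in s.
With the tool pointing down it reaches from about 0.375 to 0.9 m from the base axis. Payload 3.1 kg.
Tool frame: the origin (TCP) lies on the centre line of the jaws, within the pads' length; the fingertips stand 25 mm ahead of it and the grasp point (between the pads) lies 6 mm ahead of it; x points along the fingers, y is the direction in which the jaws open and shut, and the axes are right-handed (so a half turn about x gives the same grasp; the last joint's range is limited). The gripper opens to 87 mm and grips with 3 to 60 N. Pads are 19 mm wide; open, the fingers measure 117 mm over their backs; the gripper's body (75 mm by 190 mm) begins 51 mm behind the grasp point.
Start: joints at [1.117, 0.527, 1.433, -0, 1.181, -0.178], TCP at [0.17, 0.601, 0.248] pointing down, gripper open.
Joint ranges: [-3.08, 3.08], [-0.75, 2.2], [0.22, 2.44], [-1.43, 4.57], [0, 2.65], [-2.85, 2.85]. Speed limits (rad/s): [2.79, 2.79, 3.14, 3.14, 3.14, 3.14].

INTERFACE

Orientations are given as a unit quaternion [x, y, z, w].
In Python, from rig import robot gives the robot as it stands. The module is installed in compiled form; this text tells all that it offers.
- The arm moves only by the tool move_arm, never from a script. Its argument "commands" is a list of rows, each a list of 5 numbers: the gripper's target within -1 to 1 (shut at 1, half-way at 0, fully open at -1), then the shift along the tool's x, y, z in mm, then the turn about the tool's x in degrees. A call has 1 to 8 rows; each row is the pose to reach, as a shift and turn from the pose commanded when the call began, along the tool's axes at that moment; what a row does not reach only later rows make up. A row lasts 1/12 s, in which the tool goes at most 41.7 mm and 7.16 degrees, less where a joint would pass 70% of its speed; a pose out of reach is approached as far as the arm can. A call with a gripper value outside its range is refused whole. The fingers move at their own pace and stop on an object; "newtons" is the grip in N (left out, the last holds). Time passes only in rows, so rows that repeat a pose let the fingers close. It gives the time, the measured TCP pose, the force and the opening at its end, in the units of the state.
- robot.get_obs(): the state, without advancing time (a new reading comes with each control period).
- robot.camera(name): name is "side" or "top" or "wrist"; returns a dict with "image" (420x560x3 uint8, red, green, blue), "fx", "fy", "cx", "cy" (pixels), "xyz" and "rotation" of the camera in the world; the wrist camera has in their place "tool_from_camera" (4x4, takes a point from camera to tool coordinates, whose origin is the TCP and whose axes are the tool frame's). Camera axes: x right, y down, z forward; pixel columns grow to the right and rows downward; lengths in m; the calibration is good to about 2 mm. A picture is of the moment at which its call begins: read the wrist's pose just before it. There is no depth.
- robot.hand_in(): hands the job in, once; it reports no verdict.
Trained networks look in a picture, given as the dict that the camera call returned (one of the last four; its "shot" number tells which), for a name from the list of things; names that differ only in an ending like _2 or _b are one class to them, and where a whole thing is asked for, a point or a joint stands for the part that bears it (a point fixed in the world has none). Each returns a list of dicts, best first, with "p" (0 to 1); they miss things now and then, are a little off and sometimes report something else, mostly with a low value. They report only what shows in the picture. A call takes as long as a camera call. They do not tell look-alikes from the thing itself.
- robot.regions_of(picture, name): "pixels" (420x560 bool, what is visible of it) and "bbox" ([left, top, right, bottom] in pixels, round what is visible of it).
The state is a dict: "time": time; "q": joint angles; "joint_velocities": joint speeds; "joint_torque": joint torques, N m; "position": TCP position; "tool_rot": TCP orientation; "ft_force": force on the tool from outside, world axes, zero at the start; "moment": the same for the moment, N m; "grip_width": finger opening in m.
Only numpy, scipy, OpenCV 4.12 (cv2) and the standard library are available. Lean on these libraries where they do the work, as an engineer would, in place of code of your own. Each camera call takes 0.05 s, during which the arm holds its last target.

## Working session

There is one attempt and no reset: what is moved stays moved. The work goes in short steps, Python scripts to look and compute and a tool call to move; the robot and the scene stay as the last step left them, time stands still between calls to the robot, and variables do not carry over. Pictures are saved under pics/ and viewed, and the job is handed in when it is done.

Besides the shell and the picture viewer there is one more tool, called as name([rows], argument=value, ...), one row to a line, values as JSON. move_arm: Moves the arm, as the interface text tells. Its arguments: {"type":"object","properties":{"commands":{"type":"array","items":{"type":"array","items":{"type":"number"}}},"newtons":{"type":"number"}},"required":["commands"]}

```bash
mkdir -p pics; cat > h.py <<'E'
import numpy as np,cv2
from rig import robot
def save(p,n): cv2.imwrite('pics/'+n,cv2.cvtColor(p['image'],cv2.COLOR_RGB2BGR))
def proj(p,X):
    c=np.array(p['rotation']).T@(np.array(X)-np.array(p['xyz'])); return [p['fx']*c[0]/c[2]+p['cx'],p['fy']*c[1]/c[2]+p['cy']]
def ray(p,u,v):
    d=np.array(p['rotation'])@np.array([(u-p['cx'])/p['fx'],(v-p['cy'])/p['fy'],1]); return np.array(p['xyz']),d
def atz(p,u,v,z):
    o,d=ray(p,u,v); return o+d*(z-o[2])/d[2]
E
python3 - <<'E'
from h import *
for n in ['top','side']:
    p=robot.camera(n); save(p,n+'1.png'); print(n,p['xyz'],np.round(p['rotation'],3).tolist(),p['fx'])
    for k in ['bin','lever_pad','lid','tube','reagent_bottle','jar','tube_rack','lever']:
        print(k,[(round(r['p'],2),np.round(r['bbox']).tolist(),np.argwhere(r['pixels']).mean(0)[::-1].round(1).tolist()) for r in robot.regions_of(p,k)[:4]])
o=robot.get_obs();print({k:np.round(v,3).tolist() for k,v in o.items()})
E
```

```text
top [5.07634386e-01 5.80065024e-04 1.28965999e+00] [-0.701, 0.713, -0.031, 0.022] 507.0303225682523
bin [(0.6, [246.0, 145.0, 398.0, 260.0], [339.1, 209.4])]
lever_pad [(0.59, [246.0, 202.0, 299.0, 230.0], [264.3, 215.4]), (0.41, [323.0, 169.0, 371.0, 180.0], [345.9, 174.2])]
lid [(0.59, [304.0, 176.0, 399.0, 261.0], [348.1, 218.5])]
tube [(0.74, [357.0, 106.0, 375.0, 139.0], [363.9, 122.2]), (0.73, [298.0, 115.0, 326.0, 138.0], [311.2, 124.4]), (0.73, [398.0, 148.0, 437.0, 164.0], [417.3, 154.4]), (0.62, [257.0, 151.0, 282.0, 173.0], [268.8, 161.4])]
reagent_bottle [(0.66, [122.0, 167.0, 154.0, 194.0], [138.0, 179.3]), (0.39, [327.0, 171.0, 367.0, 179.0], [346.8, 174.5])]
jar [(0.85, [99.0, 225.0, 136.0, 250.0], [117.6, 236.6])]
tube_rack [(0.7, [119.0, 280.0, 165.0, 313.0], [141.1, 296.5])]
lever [(0.65, [242.0, 205.0, 298.0, 231.0], [264.7, 215.9])]
side [ 0.5675443  -0.69403625  0.91042913] [0.936, -0.034, 0.006, -0.352] 385.2910375430746
bin [(0.67, [222.0, 200.0, 336.0, 335.0], [274.6, 274.1])]
lever_pad [(0.94, [258.0, 202.0, 280.0, 230.0], [268.2, 211.1]), (0.27, [283.0, 136.
[... 273 characters left out ...]
.0, 298.0, 385.0, 315.0], [368.9, 308.0])]
reagent_bottle [(0.6, [286.0, 137.0, 300.0, 172.0], [291.8, 154.3])]
jar [(0.89, [245.0, 135.0, 258.0, 161.0], [250.8, 148.8]), (0.47, [256.0, 201.0, 280.0, 229.0], [268.0, 211.1])]
tube_rack [(0.92, [199.0, 153.0, 218.0, 182.0], [208.8, 166.4])]
lever [(0.61, [257.0, 201.0, 278.0, 228.0], [268.1, 211.0])]
{'time': 0.9, 'q': [1.117, 0.527, 1.433, -0.0, 1.181, -0.179], 'joint_velocities': [-0.001, -0.0, 0.001, -0.0, -0.0, -0.0], 'joint_torque': [-0.0, -44.0, -17.698, 0.063, 0.05, -0.0], 'position': [0.17, 0.601, 0.248], 'tool_rot': [0.097, 0.7, -0.097, 0.7], 'ft_force': [-0.335, -1.147, -0.794], 'moment': [-0.041, 0.024, -0.053], 'grip_width': 0.087}
```

View pics/top1.png

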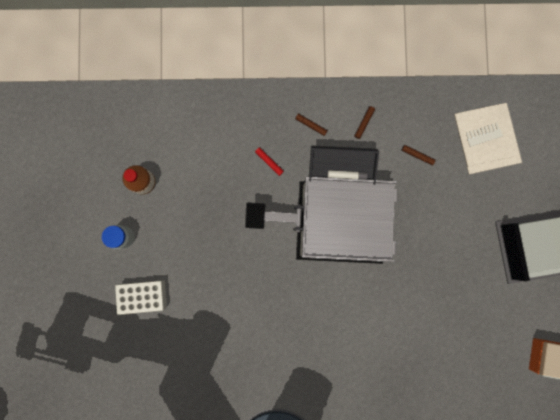

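View pics/side1.png

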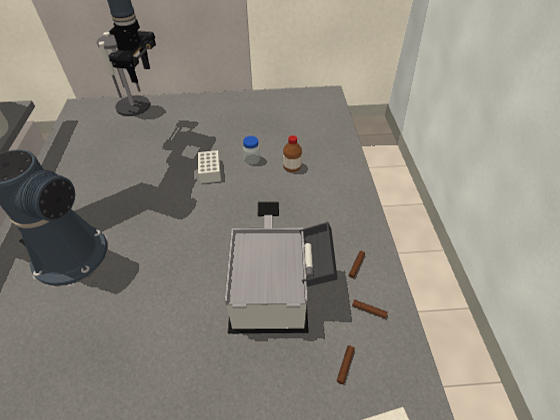

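```bash
sed -i 's/^def proj/from scipy.spatial.transform import Rotation as R\ndef rm(p): return R.from_quat(p["rotation"]).as_matrix()\ndef proj/; s/np.array(p\[.rotation.\])/rm(p)/' h.py
python3 - <<'E'
from h import *
from scipy.optimize import least_squares
t=robot.camera('top'); s=robot.camera('side')
for p,nm in ((t,'top'),(s,'side')):
    c=cv2.resize(cv2.cvtColor(p['image'],cv2.COLOR_RGB2BGR)[{'top':slice(130,270),'side':slice(190,345)}[nm],230:410 if nm=='top' else 350] if nm=='top' else cv2.cvtColor(p['image'],cv2.COLOR_RGB2BGR)[190:345,200:350],None,fx=4,fy=3.8,interpolation=cv2.INTER_CUBIC); cv2.imwrite(f'pics/{nm}crop.png',c)
# pad by dark pixels
def pad(p,box):
    l,a,r,b=box; im=p['image'][a:b,l:r].max(2); m=(im<30).astype('u1'); n,lab,st,ce=cv2.connectedComponentsWithStats(m); i=1+st[1:,4].argmax(); 
    pts=np.argwhere(lab==i)[:,::-1]+[l,a]; print(st[i], cv2.minAreaRect(pts.astype('f4'))); return ce[i]+[l,a]
pt=pad(t,(236,195,275,240)); ps=pad(s,(250,195,285,222)); print(pt,ps)
print('top pad at .106',atz(t,*pt,.106),'side',atz(s,*ps,.104))
f=least_squares(lambda X:np.r_[np.array(proj(t,X))-pt,np.array(proj(s,X))-ps],[.5,.1,.1]); print(f.x,f.fun)
for u,v in [(304,178),(396,180),(395,258),(304,257)]: print(atz(t,u,v,.15))
E
```

```text
[ 10   9  19  24 391] ((254.98446655273438, 215.2637939453125), (17.029386520385742, 23.430086135864258), 3.3664605617523193)
[  8   8  21  13 118] ((268.0, 209.0), (12.0, 20.0), 90.0)
[254.82352941 215.16112532] [268.27966102 208.63559322]
top pad at .106 [0.58329025 0.03887444 0.106     ] side [0.58563018 0.0392675  0.104     ]
[0.58431242 0.03898144 0.1041546 ] [-0.0255696  -0.38500029 -0.46117413  0.06560582]
[ 0.66300304 -0.07508669  0.15      ]
[ 0.65516477 -0.28396239  0.15      ]
[ 0.47897288 -0.27561581  0.15      ]
[ 0.48477455 -0.07132853  0.15      ]
```

View pics/topcrop.png

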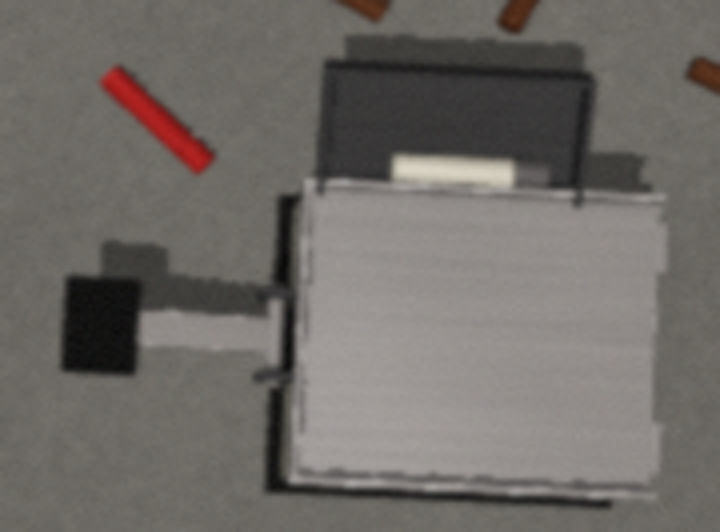

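View pics/sidecrop.png

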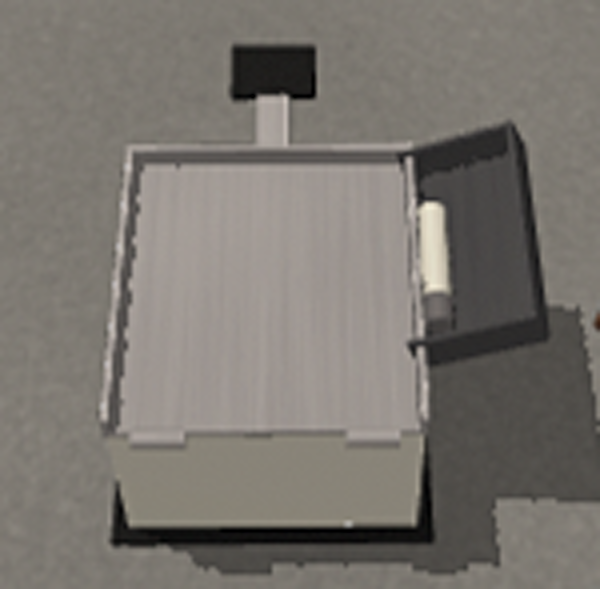

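```bash
cat > g.py <<'E'
from h import *
import sys
def goto(P,yaw=None):
    o=robot.get_obs(); M=R.from_quat(o['tool_rot']).as_matrix(); d=M.T@(np.array(P)-o['position'])*1000
    print('tool axes x',M[:,0].round(3),'y',M[:,1].round(3),'z',M[:,2].round(3)); print('shift',d.round(1),'F',o['ft_force'].round(2),'t',o['time'],o['position'].round(4))
if __name__=='__main__': goto([float(a) for a in sys.argv[1:4]])
E
python3 g.py 0.584 0.039 0.2; python3 - <<'E'
from h import *
t=robot.camera('top')
print(atz(t,138,179,.1),atz(t,115,237,.085),atz(t,141,296,.045))
E
```

```text
tool axes x [ 0.  0. -1.] y [0.272 0.962 0.   ] z [ 0.962 -0.272 -0.   ]
shift [  47.5 -428.4  551.4] F [ 0.4  -0.53  0.27] t 1.0 [0.1701 0.6014 0.2476]
[0.67356058 0.31294499 0.1       ] [0.53835344 0.37064987 0.085     ] [0.39546949 0.31924742 0.045     ]
```

move_arm([
  [1,0,-25,32,5],
  [1,0,-50,64,10],
  [1,0,-75,96,15],
  [1,0,-100,128,20],
  [1,0,-125,160,25],
  [1,0,-150,192,30],
  [1,0,-175,224,34],
  [1,0,-200,256,38],
], newtons=10)

```text
time: 1.72
position: [0.3629, 0.3376, 0.2478]
tool_rot: [0.321, 0.63, -0.321, 0.63]
ft_force: [0.2, 0.8, -0.4]
grip_width: 0.0416
```

```bash
python3 g.py 0.584 0.039 0.2
```

```text
tool axes x [ 0.001  0.    -1.   ] y [0.809 0.588 0.001] z [ 0.588 -0.809  0.   ]
shift [ 47.9   3.2 371.5] F [ 0.23  0.77 -0.39] t 1.7167 [0.3629 0.3376 0.2478]
```

move_arm([
  [1,0,0,40,5],
  [1,0,0,80,10],
  [1,0,0,120,15],
  [1,0,1,160,20],
  [1,0,1,200,25],
  [1,0,2,240,30],
  [1,0,2,280,34],
  [1,0,3,315,38],
])

```text
time: 2.38
position: [0.5519, 0.0844, 0.2478]
tool_rot: [0.509, 0.491, -0.509, 0.491]
ft_force: [0.6, 0.7, 0.1]
grip_width: 0.0006
```

```bash
python3 g.py 0.584 0.039 0.15
```

```text
tool axes x [ 0.001 -0.    -1.   ] y [ 0.999 -0.036  0.001] z [-0.036 -0.999  0.   ]
shift [97.8 33.6 44.1] F [0.63 0.66 0.08] t 2.3833 [0.5519 0.0844 0.2478]
```

move_arm([
  [1,0,17,22,0],
  [1,0,33,44,0],
  [1,30,33,44,0],
  [1,60,33,44,0],
  [1,85,33,44,0],
  [1,100,33,44,0],
  [1,100,33,44,0],
])

```text
time: 2.97
position: [0.5796, 0.0418, 0.144]
tool_rot: [-0.506, -0.494, 0.51, -0.49]
ft_force: [0.0, -0.2, -0.2]
grip_width: 0.0004
```

```bash
python3 g.py 0.584 0.039 0.084; python3 - <<'E'
from h import *
for n in ['side','wrist']:
    p=robot.camera(n); save(p,n+'2.png')
a=cv2.imread('pics/side2.png')[150:345,170:350]; b=cv2.imread('pics/wrist2.png'); cv2.imwrite('pics/c2.png',np.hstack([cv2.resize(a,(388,420)),cv2.resize(b,(400,420))]))
E
```

```text
tool axes x [-0.008  0.001 -1.   ] y [ 0.999 -0.032 -0.008] z [-0.032 -0.999 -0.001]
shift [60.   5.   2.7] F [ 0.05 -0.23 -0.22] t 2.9667 [0.5796 0.0418 0.144 ]
```

View pics/c2.png

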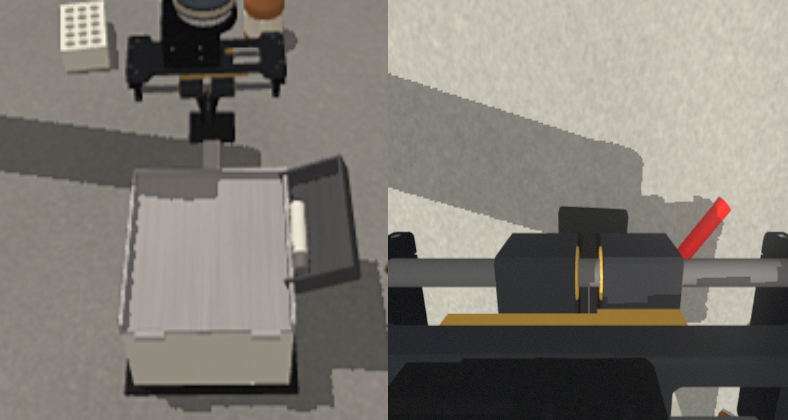

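move_arm([
  [1,4,2,1,0],
  [1,8,2,1,0],
  [1,12,3,2,0],
  [1,16,3,2,0],
  [1,20,3,2,0],
  [1,24,3,2,0],
  [1,28,3,2,0],
  [1,32,3,2,0],
])

```text
time: 3.73
position: [0.586, 0.0418, 0.1175]
tool_rot: [0.51, 0.492, -0.506, 0.491]
ft_force: [-1.2, 7.7, 10.9]
grip_width: 0.0007
```

```bash
python3 g.py 0.584 0.039 0.084; python3 - <<'E'
from h import *
for n in ['side','wrist']:
    p=robot.camera(n); save(p,n+'3.png')
a=cv2.imread('pics/side3.png')[150:345,170:350]; b=cv2.imread('pics/wrist3.png'); cv2.imwrite('pics/c3.png',np.hstack([cv2.resize(a,(388,420)),cv2.resize(b,(400,420))]))
E
```

```text
tool axes x [ 0.003  0.004 -1.   ] y [ 0.999 -0.033  0.003] z [-0.033 -0.999 -0.004]
shift [33.5 -2.1  3. ] F [-1.15  7.69 10.88] t 3.7333 [0.586  0.0418 0.1175]
```

View pics/c3.png

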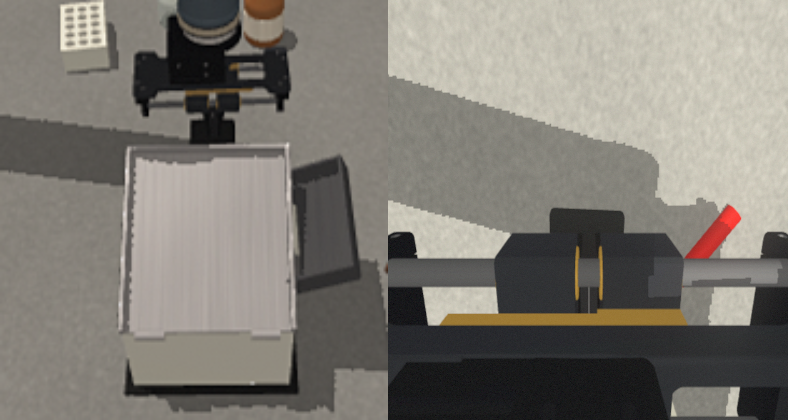

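move_arm([
  [1,4,0,0,0],
  [1,8,0,0,0],
  [1,12,0,0,0],
  [1,16,0,0,0],
  [1,20,0,0,0],
  [1,23,0,0,0],
  [1,23,0,0,0],
])

```text
time: 4.42
position: [0.5858, 0.041, 0.0933]
tool_rot: [0.509, 0.492, -0.507, 0.492]
ft_force: [0.4, 5.7, 5.3]
grip_width: 0.0006
```

move_arm([
  [1,2,0,0,0],
  [1,4,0,0,0],
  [1,4,0,0,0],
])

```text
time: 4.67
position: [0.5857, 0.0404, 0.0892]
tool_rot: [0.509, 0.492, -0.507, 0.492]
ft_force: [-0.0, 4.3, 4.5]
grip_width: 0.0005
```

```bash
python3 g.py 0.584 0.039 0.084; python3 - <<'E'
from h import *
for n in ['side','top']:
    p=robot.camera(n); save(p,n+'4.png')
a=cv2.imread('pics/side4.png')[110:345,150:370]; b=cv2.imread('pics/top4.png')[120:270,230:410]; cv2.imwrite('pics/c4.png',np.hstack([cv2.resize(a,(390,420)),cv2.resize(b,(400,420))]))
E
```

```text
tool axes x [ 0.002  0.001 -1.   ] y [ 0.999 -0.032  0.002] z [-0.032 -0.999 -0.001]
shift [ 5.2 -1.7  1.5] F [-0.04  4.3   4.51] t 4.6667 [0.5857 0.0404 0.0892]
```

View pics/c4.png

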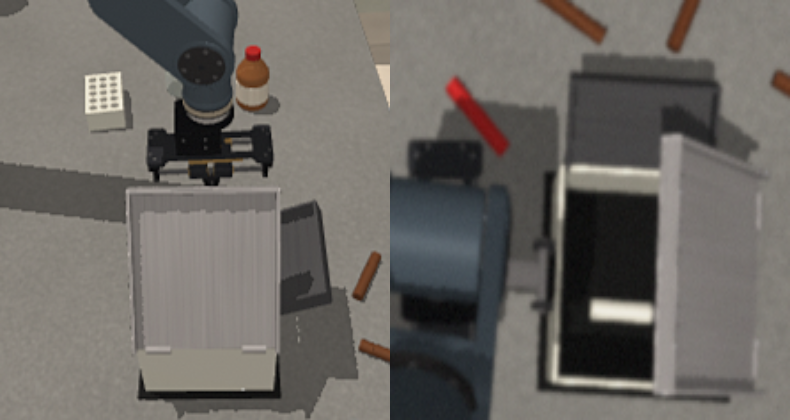

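The tube already shows inside the bin. The lever is not at its stop yet (about 4.5 N), so I'll push it right down.

move_arm([
  [1,1.5,0,0,0],
  [1,3,0,0,0],
  [1,3,0,0,0],
])

```text
time: 5.02
position: [0.5857, 0.04, 0.0864]
tool_rot: [0.508, 0.492, -0.507, 0.492]
ft_force: [0.7, 4.3, 6.8]
grip_width: 0.0004
```

move_arm([
  [1,1,0,0,0],
  [1,1,0,0,0],
])

```text
time: 5.18
position: [0.5857, 0.04, 0.0862]
tool_rot: [0.508, 0.492, -0.507, 0.492]
ft_force: [-1.6, 4.5, 10.6]
grip_width: 0.0008
```

move_arm([
  [1,1,0,0,0],
  [1,1,0,0,0],
])

```text
time: 5.35
position: [0.5858, 0.04, 0.086]
tool_rot: [0.508, 0.492, -0.507, 0.493]
ft_force: [-2.0, 4.8, 15.6]
grip_width: 0.0003
```

At the stop: z no longer falls while the force climbs to 15.6 N. I'll hold it there and look at the tube.

move_arm([
  [1,0,0,0,0],
  [1,0,0,0,0],
  [1,0,0,0,0],
  [1,0,0,0,0],
  [1,0,0,0,0],
  [1,0,0,0,0],
])

```text
time: 5.85
position: [0.5858, 0.04, 0.086]
tool_rot: [0.509, 0.491, -0.507, 0.493]
ft_force: [-2.4, 4.3, 17.4]
grip_width: 0.0004
```

```bash
python3 - <<'E'
from h import *
p=robot.camera('top'); save(p,'top5.png')
im=p['image'].astype(int); m=np.zeros(im.shape[:2],'u1'); m[190:255,305:349]=im[190:255,305:349].min(2)>150
n,l,st,ce=cv2.connectedComponentsWithStats(m)
for i in range(1,n):
    if st[i,4]>20: print(st[i],ce[i],atz(p,*ce[i],.02).round(3))
b=cv2.imread('pics/top5.png')[120:270,230:410]; cv2.imwrite('pics/c5.png',cv2.resize(b,None,fx=3.5,fy=3.5))
E
```

```text
[321 228  27   7 157] [333.79617834 230.91719745] [ 0.546 -0.156  0.02 ]
```

View pics/c5.png

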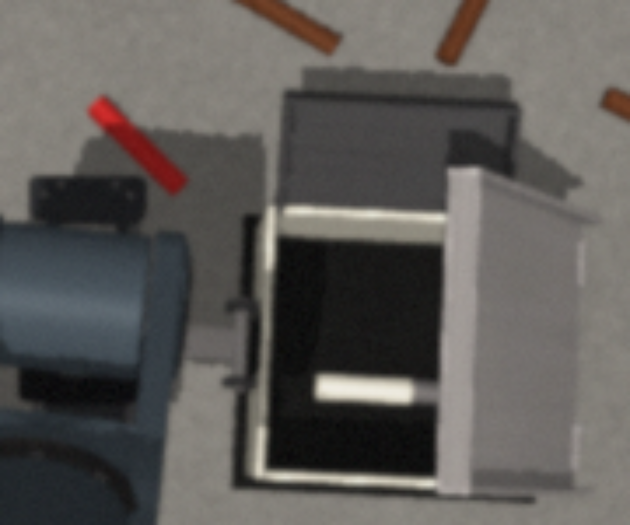

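move_arm([
  [1,-1,0,0,0],
  [1,-2,0,0,0],
  [1,-3,0,0,0],
  [1,-4,0,0,0],
  [1,-5,0,0,0],
  [1,-6,0,0,0],
  [1,-7,0,0,0],
  [1,-8,0,0,0],
])

```text
time: 6.57
position: [0.5853, 0.0398, 0.0916]
tool_rot: [0.508, 0.492, -0.508, 0.492]
ft_force: [0.8, 4.7, 3.3]
grip_width: 0.0005
```

move_arm([
  [1,-1,0,0,0],
  [1,-2,0,0,0],
  [1,-3,0,0,0],
  [1,-4,0,0,0],
  [1,-5,0,0,0],
  [1,-6,0,0,0],
  [1,-7,0,0,0],
  [1,-8,0,0,0],
])

```text
time: 7.23
position: [0.5853, 0.0403, 0.1]
tool_rot: [0.508, 0.492, -0.507, 0.492]
ft_force: [1.1, 5.8, 6.4]
grip_width: 0.0003
```

move_arm([
  [1,-1,0,0,0],
  [1,-2,0,0,0],
  [1,-3,0,0,0],
  [1,-4,0,0,0],
  [1,-5,0,0,0],
  [1,-6,0,0,0],
  [1,-7,0,0,0],
  [1,-8,0,0,0],
])

```text
time: 7.9
position: [0.5853, 0.0404, 0.1083]
tool_rot: [0.508, 0.492, -0.507, 0.492]
ft_force: [1.5, 6.2, 8.4]
grip_width: 0.0008
```

move_arm([
  [1,-1,0,0,0],
  [1,-2,0,0,0],
  [1,-3,0,0,0],
  [1,-4,0,0,0],
  [1,-5,0,0,0],
  [1,-6,0,0,0],
  [1,-7,0,0,0],
  [1,-8,0,0,0],
])

```text
time: 8.57
position: [0.5853, 0.0399, 0.1163]
tool_rot: [0.508, 0.492, -0.508, 0.492]
ft_force: [0.9, 4.5, 7.6]
grip_width: 0.0002
```

```bash
python3 g.py 0.584 0.039 0.13
```

```text
tool axes x [ 0.001  0.    -1.   ] y [ 0.999 -0.032  0.001] z [-0.032 -0.999 -0.   ]
shift [-13.7  -1.2   0.9] F [0.86 4.47 7.6 ] t 8.5667 [0.5853 0.0399 0.1163]
```

Contact is being held at 7–8 N. I'll do the last part more slowly.

move_arm([
  [1,-1,0,0,0],
  [1,-2,0,0,0],
  [1,-3,0,0,0],
  [1,-4,0,0,0],
  [1,-5,0,0,0],
  [1,-5.5,0,0,0],
  [1,-6,0,0,0],
  [1,-6.5,0,0,0],
])

```text
time: 9.23
position: [0.5852, 0.0391, 0.1229]
tool_rot: [-0.508, -0.492, 0.508, -0.492]
ft_force: [0.2, 1.8, 7.4]
grip_width: 0.0003
```

move_arm([
  [1,-0.5,0,0,0],
  [1,-1,0,0,0],
  [1,-1.5,0,0,0],
  [1,-2,0,0,0],
  [1,-2.5,0,0,0],
  [1,-3,0,0,0],
  [1,-3.5,0,0,0],
  [1,-4,0,0,0],
])

```text
time: 9.9
position: [0.5852, 0.0385, 0.1269]
tool_rot: [-0.507, -0.492, 0.508, -0.493]
ft_force: [0.1, 0.0, 7.7]
grip_width: 0.0004
```

move_arm([
  [1,-0.5,0,0,0],
  [1,-1,0,0,0],
  [1,-1.5,0,0,0],
  [1,-2,0,0,0],
  [1,-2.5,0,0,0],
  [1,-3,0,0,0],
  [1,-3.5,0,0,0],
  [1,-4,0,0,0],
])

```text
time: 10.57
position: [0.5852, 0.0378, 0.1308]
tool_rot: [-0.507, -0.491, 0.508, -0.493]
ft_force: [-0.5, -1.4, 7.6]
grip_width: 0.0005
```

move_arm([
  [1,-0.5,0,0,0],
  [1,-1,0,0,0],
  [1,-1.5,0,0,0],
  [1,-2,0,0,0],
  [1,-2.5,0,0,0],
  [1,-3,0,0,0],
  [1,-3.5,0,0,0],
  [1,-4,0,0,0],
])

```text
time: 11.23
position: [0.5841, 0.0397, 0.1334]
tool_rot: [-0.507, -0.493, 0.508, -0.491]
ft_force: [-0.2, -0.0, 0.1]
grip_width: 0.0005
```

```bash
python3 g.py 0.584 0.039 0.13; python3 - <<'E'
from h import *
p=robot.camera('side'); save(p,'side6.png')
a=cv2.imread('pics/side6.png')[110:345,150:370]; cv2.imwrite('pics/c6.png',cv2.resize(a,None,fx=2.5,fy=2.5))
E
```

```text
tool axes x [-0.002  0.    -1.   ] y [ 0.999 -0.032 -0.002] z [-0.032 -0.999 -0.   ]
shift [ 3.4 -0.   0.7] F [-0.16 -0.04  0.05] t 11.2333 [0.5841 0.0397 0.1334]
```

View pics/c6.png

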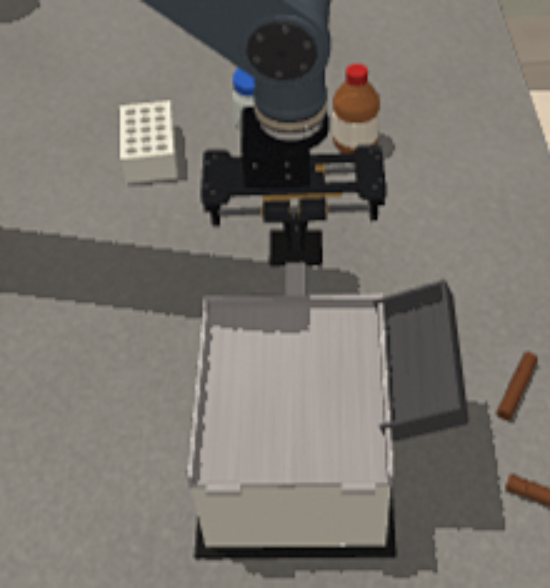

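The lid is shut, the force has dropped to zero and the chute is empty. I'll move up and clear.

move_arm([
  [1,-5,0,0,0],
  [1,-20,0,0,0],
  [1,-45,0,0,0],
  [1,-75,0,-5,0],
  [1,-100,0,-30,0],
  [1,-110,0,-60,0],
  [1,-110,0,-80,0],
  [1,-110,0,-80,0],
])

```text
time: 11.95
position: [0.5873, 0.1236, 0.2454]
tool_rot: [0.508, 0.493, -0.506, 0.493]
ft_force: [0.2, -0.9, 0.1]
grip_width: 0.0005
```

move_arm([
  [1,0,-25,-30,0],
  [1,0,-50,-60,0],
  [1,0,-75,-90,0],
  [1,0,-100,-120,0],
  [1,0,-100,-120,0],
  [1,0,-100,-120,0],
])

```text
time: 12.45
position: [0.4894, 0.2437, 0.2437]
tool_rot: [-0.506, -0.493, 0.507, -0.493]
ft_force: [0.6, -0.4, -0.2]
grip_width: 0.0006
```

```bash
python3 g.py 0.584 0.039 0.13; python3 - <<'E'
from h import *
for n in ['side','top']:
    p=robot.camera(n); save(p,n+'7.png')
a=cv2.imread('pics/side7.png')[110:345,150:370]; b=cv2.imread('pics/top7.png')[100:330,80:410]; cv2.imwrite('pics/c7.png',np.hstack([cv2.resize(a,(340,360)),cv2.resize(b,(450,360))]))
a=cv2.imread('pics/top1.png').astype(int);b=cv2.imread('pics/top7.png').astype(int)
for nm,(l,t,r,bb) in dict(pad=(244,200,300,232),lid=(300,174,400,262)).items(): print(nm,np.abs(a-b)[t:bb,l:r].mean())
E
```

```text
tool axes x [-0.002 -0.001 -1.   ] y [ 1.    -0.027 -0.002] z [-0.027 -1.     0.001]
shift [113.7 100.4 202. ] F [ 0.56 -0.43 -0.24] t 12.45 [0.4894 0.2437 0.2437]
pad 10.144903273809524
lid 15.32871212121212
```

View pics/c7.png

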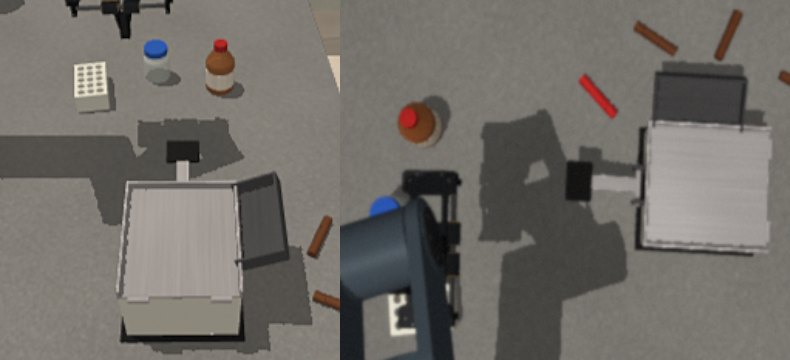

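The lid is shut, the pad is up, the chute is empty, the bystanders have not moved and the arm is clear, so I'm handing in.

```bash
python3 -c "
from rig import robot
print(robot.hand_in())"
```

```text
the job is handed in; nothing more can be done
None
```

The tube is in the bin, the lid is shut and the arm is clear. I handed the job in at about 12.5 s on the robot's clock.

- **Pushing down:** I pushed the lever pad down with the closed fingertips until it hit its stop. The height held at 86 mm while the force rose to about 17 N.
- **Tube:** With the lever held down, the top camera showed the white tube with its grey cap lying inside the bin and the chute empty. I did not measure its height in the bin. It had already rolled in a few millimetres before the stop, and I then held the lever down about another 1.2 s.
- **Letting up:** I raised the lever at 6 to 12 mm/s with the fingers on it, carrying about 3 to 8 N. The force dropped to zero at the rest height.
- **Last checks:** The final pictures show the lid shut, the pad back up and the chute empty. The bottle, jar, rack and the brown and red look-alikes appear where they stood, though the arm partly covered the jar and rack in the top view.

A pixel comparison of the pad and lid with the first picture showed some difference. I put that down to the arm's shadow and the gone tube, but did not check further.

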